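# Unload the slide dryer

## Task

Drying is over: press the dryer's red thumb lever so that the latch lets go, swing the window lid up and back until it rests on its rear stop without letting it slam or fall, and leave it open. Then lift the slide rack out by its bow and set it down gently, upright and flat in the steel tray beside the jar, leaving everything else on the bench where it is.

Things in the scene. Friction and masses are not known exactly. Their poses are not given: they have to be found in the camera images.
- dryer: Fixed bench slide dryer, white and pale blue, 250 deep (x) x 270 wide (y) x 140 mm high, with a window lid over its chamber. Origin: centre of its underside on the bench; +x to its back (hinge side), -x to its front with display and lever, z up. Behind the hinge a blue rear housing (x 75 to 125 mm, 140 mm high) carries the rubber buffers on which the open lid rests.
- lid (a joint): Lid angle about its hinge (rad): 0 shut, grows as the front goes up, 1.833 resting on its rear stop. About 0.6 kg. Let go below about 1.46 it falls shut, beyond that it goes over by itself; a damped hinge lowers it onto the stop. Latched it has about 0.01 play; when the latch lets go a spring pin lifts the lid and keeps it ajar at about 0.11.
- lid_hinge (a point): Middle of the lid's hinge line, in the plane of the lid's underside, 108 mm above the bench, dryer x +40 mm. The line runs along the dryer's y. The lid is a slab 165 deep (from the hinge forwards) x 250 wide x 20 mm thick with a tinted window recessed 9 mm in its underside.
- lid_lip (a point): Middle of the lower front edge of the lid's blue finger lip, 195 mm from the hinge line, 35 mm to the dryer's +y of the middle; moves with the lid. The lip is 110 wide, 10 mm thick, and stands 30 mm out from the lid's front edge and the dryer's front face, its underside flush with the lid's: fingertips fit under it from the front, pointing slantwise down.
- thumb_pad (a point): Press point on top of the red thumb lever (34 wide, 6 mm thick) at the dryer's front: 48 mm out from the front face, 12 mm from the lever's free end, 85 mm to the dryer's -y of the middle, 73 mm above the bench. Pressed down 6 to 14 mm (6 to 12 N, spring-returned, end stop at 14) it swings the steel claw outwards off the lid's edge and the lid pops ajar.
- latch (a joint): Angle of the thumb lever and claw (rad): 0 latched, 0.35 fully pressed; springs back when let go. The claw lets the lid go at about 0.12 to 0.2.
- slide_rack: Black slide rack with ten glass slides and a steel bow, standing in the dryer's chamber, seen through the window; 92 (x) x 100 (y) mm, 78 mm high to the top of the bow, slides up to 34 mm; about 0.35 kg. Origin: centre of its underside; z up, y along the bow.
- rack_bow (a point): Middle of the rack's bow bar, 74 mm above the rack's underside; the bar runs along the rack's y, 100 mm long, 10 mm wide (x), 8 mm thick, with free space of 36 mm under it.
- tray: Fixed shallow steel tray, 240 (x) x 160 (y) mm, rim 16 mm high, walls and floor 3 mm. Origin: centre of its underside on the bench. The rack is to stand in its near part (tray x about -35 mm), the staining jar stands at its far end.
- stain_jar: Amber staining jar with white lid, 50 mm in diameter, 85 mm high, loose in the far end of the tray (tray x about +85 mm). Origin: centre of its underside.
- reagent_bottle: White reagent bottle, blue cap, 54 mm in diameter, 130 mm high, loose, beside the dryer's front on its +y side. Origin: centre of its underside.
- slide_box: Blue slide box, 85 x 95 x 35 mm, loose, on the bench in front of the tray. Origin: centre of its underside.
- tube_rack: White rack with ten purple-capped tubes, 126 x 58 x 92 mm, loose, at the side. Origin: centre of its underside.
- timer: Small white bench timer, 65 x 75 x 24 mm, loose, at the side. Origin: centre of its underside.
- beaker: Glass beaker, 72 mm in diameter, 90 mm high, loose. Origin: centre of its underside.
- wash_bottle: Clear bottle with red cap, 60 mm in diameter, 150 mm high, loose. Origin: centre of its underside.
- chamber (a point): Centre of the dryer's chamber floor, 25 mm above the bench, 42 mm in front of the dryer's origin. Inside the chamber is 141 (x) x 226 (y) mm; its rim is 107 mm above the bench; front wall 12 mm, side walls 22 mm thick.

How it is judged:
By the outcome, as a careful person would: the job done as asked, in the order asked, and still so for the second after the job is handed in, with the robot touching nothing.
It also fails if it takes over 69 s, if anything falls off the work surface, if the arm or the gripper's body presses on something with over 40 N, if the wrist force passes 120 N, or if a joint passes its speed limit or range.

## Robot

A 6-joint arm with a two-finger parallel gripper is mounted at the origin on the work surface. World frame = base frame: x ahead of the robot, y to its left, z up, the work surface at z = 0. Lengths are in m, angles in degrees, forces in N, time in s.
With the tool pointing down it reaches from about 0.275 to 0.725 m from the base axis. Payload 5.6 kg.
Tool frame: the origin (TCP) lies midway between the tips of the shut fingers; the grasp point (between the pads) lies 19 mm behind it (env.grip_point_offset is the distance from the TCP to the grasp point, in m); x points along the fingers, y is the direction in which the jaws open and shut, and the axes are right-handed (so a half turn about x gives the same grasp; the last joint's range is limited). The gripper opens to 85 mm and grips with 20 to 120 N. Pads are 22 mm wide; open, the fingers measure 114 mm over their backs; the gripper's body (76 mm by 85 mm) begins 54 mm behind the grasp point. The pads swing forward as they close: fully open they stand 13 mm farther back than shut.
Start: joints at [79.676, 14.616, 6.199, 0, -81.583, -16.306], TCP at [0.247, 0.492, 0.231] pointing down, gripper open.
Joint ranges: [-168.99, 168.99], [-69.2, 112.95], [-62.41, 85.93], [-164.36, 98.24], [-168.68, -3.75], [-174.98, 174.98]. Speed limits (degrees/s): [147.25, 147.25, 180, 180, 180, 180].

## Interface

Orientations are given as a 3x3 rotation matrix whose columns are the frame's x, y, z axes.
In Python, from bench import readout, grab_frame, job, env gives the robot as it stands.
- The arm moves only by the tool move_arm, never from a script. Its argument "targets" is text: rows parted by semicolons, each of 7 numbers parted by spaces: the turn, a rotation vector about the tool's x, y, z in units of 6 degrees (1.0 is 6 degrees), then the shift along the tool's x, y, z in mm, then the finger opening in mm, from 0 to 85.4. In form: wx wy wz x y z fingers; .... A call has exactly 10 rows; each row shifts and turns the commanded pose from where the row before left it, along the tool's axes as they then stand; what a row does not reach is not made up. A row lasts 1/8 s, in which the tool goes at most 62.5 mm and 10.7 degrees, less where a joint would pass 70% of its speed; a pose out of reach is approached as far as the arm can. A call is refused whole if a number of a shift passes 62.5 or a number of a turn 1, either way. A call with a gripper value outside its range is refused whole. The fingers move at their own pace and stop on an object; "force" is the grip in N (left out, the last holds). Time passes only in rows, so rows that do not move let the fingers close, or fill a call up. It gives the time, the measured TCP pose, the force and the opening at its end, in the units of the state.
- readout.state(): the state, without advancing time (a new reading comes with each control period).
- grab_frame(name): name is "scene" or "top"; returns a dict with "img" (384x512x3 uint8, blue, green, red), "mtx" (3x3 intrinsics, pixels), "xyz" and "attitude" of the camera in the world. Camera axes: x right, y down, z forward; pixel columns grow to the right and rows downward; lengths in m; the calibration is good to about 2 mm. A picture is of the moment at which its call begins. There is no depth.
- job.job_done(): hands the job in, once; it reports no verdict.
The state is a dict: "t": time; "joints": joint angles; "joint_vel": joint speeds; "effort": joint torques, N m; "tcp_pos": TCP position; "orientation": TCP orientation; "wrist_force": force on the tool from outside, world axes, zero at the start; "moment": the same for the moment, N m; "grip_width": finger opening in m.
Only numpy, scipy, OpenCV 4.12 (cv2) and the standard library are available. Lean on these libraries where they do the work, as an engineer would, in place of code of your own. Each camera call takes 0.05 s, during which the arm holds its last target.

## Working session

There is one attempt and no reset: what is moved stays moved. The work goes in short steps, Python scripts to look and compute and a tool call to move; the robot and the scene stay as the last step left them, time stands still between calls to the robot, and variables do not carry over. Pictures are saved under pics/ and viewed, and the job is handed in when it is done.

Besides the shell and the picture viewer there is one more tool, called after "Emit:" as name(argument=value, ...) on one line, values as JSON. move_arm: Moves the arm, as the interface text tells. Its arguments: {"type":"object","properties":{"targets":{"type":"string"},"force":{"type":"number"}},"required":["targets"]}

```bash
ls; mkdir -p pics; python3 - <<'E'
from bench import readout, grab_frame, env
import cv2
s=readout.state();print(s)
print([a for a in dir(env) if a[0]!='_'])
for n in ("scene","top"):
    f=grab_frame(n);cv2.imwrite(f"pics/{n}0.png",f["img"]);print(n,f["mtx"],f["xyz"],f["attitude"])
E
```

```text
pics
{'t': 0.0, 'joints': array([ 7.96740748e+01,  1.46542138e+01,  6.13276496e+00, -2.81332811e-02,
       -8.15819700e+01, -1.63078668e+01]), 'joint_vel': array([ 0.01502049, -0.06995254,  0.13510216,  0.07402089,  0.0204793 ,
       -0.13874731]), 'effort': array([-2.11765591e-04, -3.86628592e+01,  2.37942678e+01,  5.36519051e+00,
       -6.05987370e-03, -3.30243310e-06]), 'tcp_pos': array([0.24626849, 0.49125311, 0.230397  ]), 'orientation': array([[-8.01399354e-04, -4.48350264e-01, -8.93857594e-01],
       [-1.68868085e-03, -8.93856000e-01,  4.48350978e-01],
       [-9.99998253e-01,  1.86874839e-03, -4.07848854e-05]]), 'wrist_force': array([ 0.2737359 , -0.38405976,  0.01985695]), 'moment': array([ 0.03296403, -0.05943264, -0.00144885]), 'grip_width': 0.0853134188458025}
['PlanningError', 'grip_point_offset']
scene [[364.06311757   0.         260.5446515 ]
 [  0.         364.06311757 189.58040946]
 [  0.           0.           1.        ]] [ 1.65110812 -0.41411008  0.92577093] [[ 0.37179031  0.55979842 -0.74053879]
 [ 0.92810705 -0.20719396  0.30933472]
 [ 0.01972992 -0.80230692 -0.59658556]]
top [[394.3100642    0.         247.73117109]
 [  0.         394.3100642  187.16595942]
 [  0.           0.           1.        ]] [0.31518451 0.01828804 1.4421497 ] [[-1.49423261e-02 -9.79042917e-01  2.03105130e-01]
 [-9.99888237e-01  1.47304532e-02 -2.55488496e-03]
 [-4.90488593e-04 -2.03120606e-01 -9.79153603e-01]]
```

View pics/scene0.png

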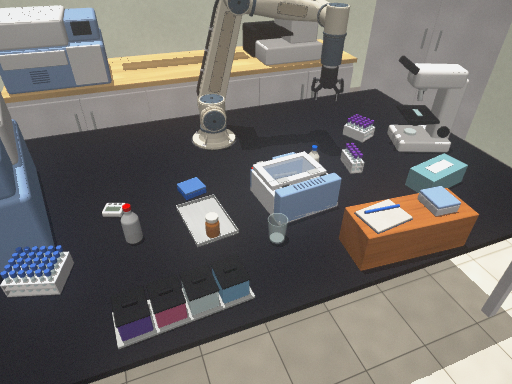

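View pics/top0.png

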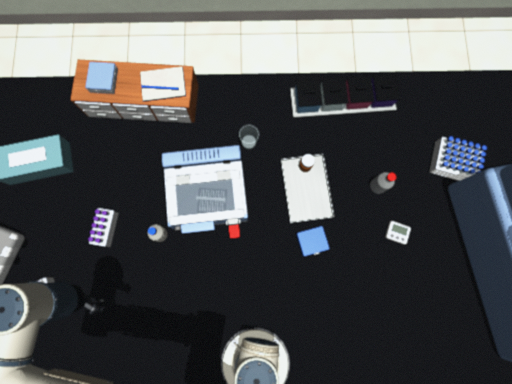

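The scene view shows the dryer at about (295,185) and the tray at (207,220). In the top view, the dryer is at about (204,190), with the red lever at (234,231), the blue lip at (198,227), the reagent bottle at (157,233) and the tray at (307,188). I'll zoom in.

```bash
python3 - <<'E'
import cv2
a=cv2.imread('pics/top0.png')[135:255,140:345];cv2.imwrite('pics/topz.png',cv2.resize(a,None,fx=3.9,fy=3.9,interpolation=cv2.INTER_CUBIC))
a=cv2.imread('pics/scene0.png')[135:255,165:350];cv2.imwrite('pics/scenez.png',cv2.resize(a,None,fx=4,fy=4,interpolation=cv2.INTER_CUBIC))
E
```

```text
(no output)
```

View pics/topz.png

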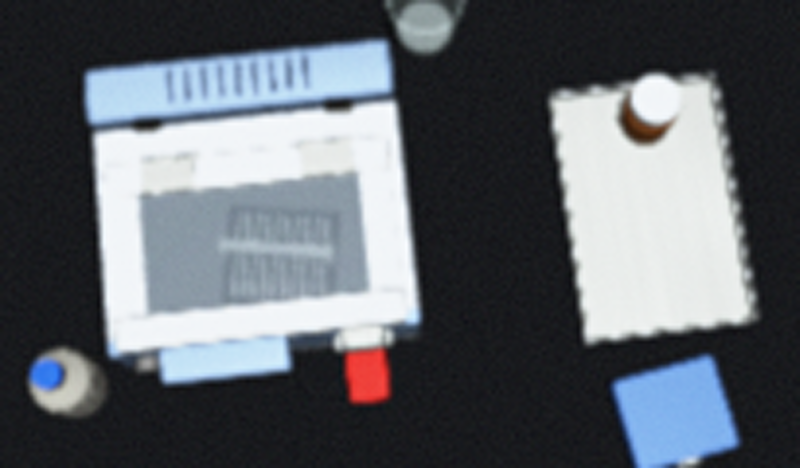

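View pics/scenez.png

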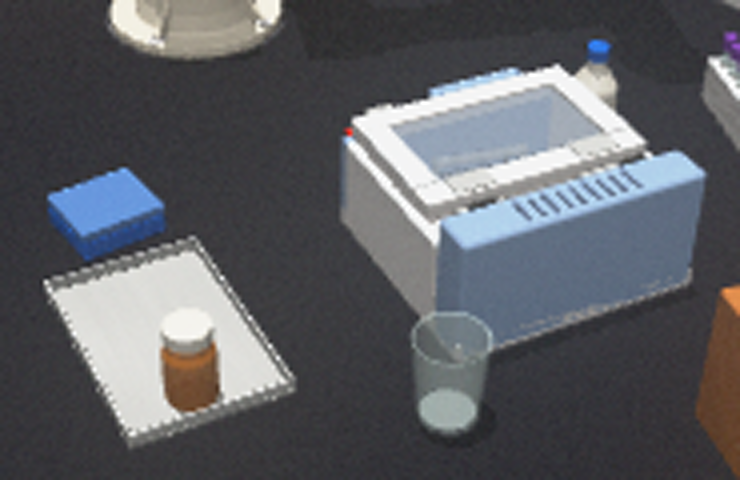

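```bash
cat > h.py <<'E'
import numpy as np, cv2
from bench import grab_frame, readout
def ray(f,u,v,z):
    d=f["attitude"]@np.linalg.inv(f["mtx"])@np.array([u,v,1.]); c=f["xyz"]
    return c+d*(z-c[2])/d[2]
def proj(f,p):
    q=f["attitude"].T@(np.asarray(p)-f["xyz"]); q=f["mtx"]@q; return q[:2]/q[2]
def fit2(loc,w):
    loc=np.array(loc)[:,:2];w=np.array(w)[:,:2];a=loc.mean(0);b=w.mean(0)
    L=loc-a;W=w-b;th=np.arctan2((L[:,0]*W[:,1]-L[:,1]*W[:,0]).sum(),(L*W).sum())
    R=np.array([[np.cos(th),-np.sin(th)],[np.sin(th),np.cos(th)]]);t=b-R@a
    return th,t,(loc@R.T+t-w)
def show(f,name,crop,k,pts=()):
    x0,y0,x1,y1=crop;im=cv2.resize(f["img"][y0:y1,x0:x1],None,fx=k,fy=k,interpolation=cv2.INTER_CUBIC)
    for p in pts:
        q=(proj(f,p)-[x0,y0]+.5)*k; cv2.circle(im,(int(q[0]),int(q[1])),3,(0,0,255),1); 
    cv2.imwrite(name,im)
E
python3 - <<'E'
from h import *
import json
f=grab_frame("top");g=grab_frame("scene")
z=lambda x,y:(140+(x+.5)/3.9-.5,135+(y+.5)/3.9-.5)
P=[((85,72),(.125,.135),.14),((388,40),(.125,-.135),.14),((90,125),(.075,.135),.14),((393,95),(.075,-.135),.14),((163,383),(-.155,.09),.118),((290,370),(-.155,-.02),.118),((350,403),(-.185,-.068),.073),((388,400),(-.185,-.102),.073)]
W=[ray(f,*z(*p[0]),p[2]) for p in P]
th,t,r=fit2([p[1] for p in P],W);print("dryer",np.degrees(th),t,(r*1e3).round(1).tolist())
# rear housing in scene view: top back corners z=.14 ; scenez x/4+165,y/4+135
zs=lambda x,y:(165+(x+.5)/4-.5,135+(y+.5)/4-.5)
for p in ((458,252),(705,175)):print("scene back corners",ray(g,*zs(*p),.14)[:2])
c,s=np.cos(th),np.sin(th)
for l in ((.125,-.135),(.125,.135)):print(np.array([[c,-s],[s,c]])@l+t)
# tray rim corners z=.016
P=[((548,95),(.12,.08)),((715,73),(.12,-.08)),((585,343),(-.12,.08)),((758,320),(-.12,-.08))]
W=[ray(f,*z(*p[0]),.016) for p in P];tt,tp,r=fit2([p[1] for p in P],W);print("tray",np.degrees(tt),tp,(r*1e3).round(1).tolist())
print("jar lid",ray(f,*z(655,100),.085),"scene",ray(g,*zs(188,328),.085))
print("bottle cap",ray(f,*z(47,375),.13))
W=[ray(f,*z(*p),.035) for p in ((612,380),(713,355),(740,443),(640,468))];print("box",[w[:2].round(3).tolist() for w in W])
bar=[ray(f,*z(*p),.099) for p in ((218,245),(333,252))];print("bow ends",bar)
for p in ((228,207),(340,213),(225,300),(335,305)):print("rack",ray(f,*z(*p),.025+.034)[:2])
E
```

```text
dryer 5.179818795553257 [0.59831612 0.16454337] [[1.4, 0.8], [0.3, -1.0], [-0.2, 2.1], [1.0, -1.7], [-1.2, 0.9], [-0.8, 0.4], [-0.8, -0.7], [0.2, -0.9]]
scene back corners [0.74248589 0.03703154]
scene back corners [0.71553823 0.30653292]
[0.73499369 0.0413799 ]
[0.71061761 0.31027729]
tray 6.549163469253808 [ 0.60699255 -0.20290706] [[0.0, -1.2], [-1.3, 1.5], [1.0, -1.7], [0.2, 1.4]]
jar lid [ 0.69141249 -0.20005988  0.085     ] scene [ 0.69538783 -0.19814519  0.085     ]
bottle cap [0.44417118 0.33619261 0.13      ]
box [[0.441, -0.157], [0.463, -0.25], [0.383, -0.27], [0.362, -0.179]]
bow ends [array([0.56017527, 0.1959559 , 0.099     ]), array([0.55233828, 0.09394865, 0.099     ])]
rack [0.60279307 0.19248724]
rack [0.5956242  0.08966154]
rack [0.51668809 0.19429278]
rack [0.51062026 0.09454727]
```

```bash
cat >> h.py <<'E'
from scipy.spatial.transform import Rotation as Ro, Slerp
TH=np.radians(5.18);T=np.array([.5983,.1645])
def dw(x,y,z): 
    c,s=np.cos(TH),np.sin(TH); return np.array([T[0]+c*x-s*y,T[1]+s*x+c*y,z])
def Rt(tilt,yaw=5.18):
    """tool down, z along local y, tilted so tip points forward by tilt deg"""
    R0=np.array([[0,-1,0],[0,0,1],[-1,0,0]],float)
    return Ro.from_euler('z',yaw,degrees=True).as_matrix()@R0@Ro.from_euler('z',-tilt,degrees=True).as_matrix()
def plan(p0,R0,wps,fing,dec=(2,0)):
    """wps: list of (p,R) one per row"""
    p=np.array(p0,float);R=np.array(R0,float);out=[]
    for i,(q,Q) in enumerate(wps):
        s=np.round(R.T@(q-p)*1e3,dec[1]);w=np.round(Ro.from_matrix(R.T@Q).as_rotvec(degrees=True)/6,dec[0])
        p=p+R@s/1e3;R=R@Ro.from_rotvec(w*6,degrees=True).as_matrix()
        out.append(' '.join(f'{v:g}' for v in [*(w+0.),*(s+0.)])+f' {fing}')
    print('; '.join(out));print('end',p.round(4),'tilt',np.degrees(np.arctan2(R[0,0],-R[2,0])).round(2));return p,R
def line(p0,R0,p1,R1,n,hold=0):
    S=Slerp([0,1],Ro.from_matrix([R0,R1]));k=[min(1,(i+1)/n) for i in range(n+hold)]
    return [(p0+(p1-p0)*a,S(a).as_matrix()) for a in k]
def st():
    s=readout.state();print('t',round(s['t'],2),'p',s['tcp_pos'].round(4),'tilt',np.degrees(np.arctan2(s['orientation'][0,0],-s['orientation'][2,0])).round(2),'zax',s['orientation'][:,2].round(3),'J',s['joints'].round(1),'F',s['wrist_force'].round(1),'M',s['moment'].round(2),'w',round(s['grip_width'],4));return s
E
python3 - <<'E'
from h import *
s=st()
p0=np.array([.247,.492,.231])
p0=s['tcp_pos']
p1=dw(-.162,-.085,.13);print(p1)
plan(p0,s['orientation'],line(p0,s['orientation'],p1,Rt(24),10),0)
E
```

```text
t 0.2 p [0.2464 0.4914 0.2307] tilt -0.03 zax [-0.894  0.448 -0.   ] J [ 79.7  14.6   6.2  -0.  -81.6 -16.3] F [0.3 0.5 0.1] M [-0.04 -0.04 -0.03] w 0.0854
[0.44463583 0.06522098 0.13      ]
0.96 0.2 -0.37 10 29 -37 0; 0.95 0.21 -0.36 10 26 -39 0; 0.96 0.2 -0.37 10 22 -42 0; 0.95 0.2 -0.36 10 18 -43 0; 0.96 0.2 -0.37 10 14 -45 0; 0.95 0.2 -0.36 11 10 -46 0; 0.96 0.21 -0.37 11 6 -46 0; 0.95 0.2 -0.37 12 2 -47 0; 0.96 0.2 -0.36 14 -2 -46 0; 0.95 0.2 -0.37 14 -7 -45 0
end [0.4447 0.0654 0.13  ] tilt 23.92
```

Emit:
move_arm(targets="0.96 0.2 -0.37 10 29 -37 0; 0.95 0.21 -0.36 10 26 -39 0; 0.96 0.2 -0.37 10 22 -42 0; 0.95 0.2 -0.36 10 18 -43 0; 0.96 0.2 -0.37 10 14 -45 0; 0.95 0.2 -0.36 11 10 -46 0; 0.96 0.21 -0.37 11 6 -46 0; 0.95 0.2 -0.37 12 2 -47 0; 0.96 0.2 -0.36 14 -2 -46 0; 0.95 0.2 -0.37 14 -7 -45 0", force=40)

```text
t: 1.45
tcp_pos: [0.4451, 0.0644, 0.1301]
orientation: [[0.407, -0.909, -0.088], [0.038, -0.079, 0.996], [-0.912, -0.409, 0.002]]
wrist_force: [2.0, 0.9, 0.5]
grip_width: -0.0001
```

```bash
python3 - <<'E'
from h import *
s=st();f=grab_frame("top");s=st();g=grab_frame("scene")
pts=[s['tcp_pos'],dw(-.173,-.085,.073),dw(-.155,.09,.118),dw(-.155,-.02,.118)]
show(f,'pics/t1.png',(140,135,290,255),5,pts);show(g,'pics/s1.png',(230,80,350,230),4,pts)
E
```

```text
t 1.45 p [0.4451 0.0644 0.1301] tilt 24.05 zax [-0.088  0.996  0.002] J [ 37.6  -9.4 -48.   23.7 -32.9 -50.4] F [2.  0.9 0.5] M [-0.15  1.05 -0.  ] w -0.0001
t 1.5 p [0.4438 0.0602 0.1273] tilt 23.86 zax [-0.08   0.997  0.002] J [ 37.1  -9.4 -48.3  23.6 -32.8 -50.5] F [-2.5 -2.4 -1.6] M [-0.47  1.73 -0.18] w -0.0002
```

View pics/t1.png

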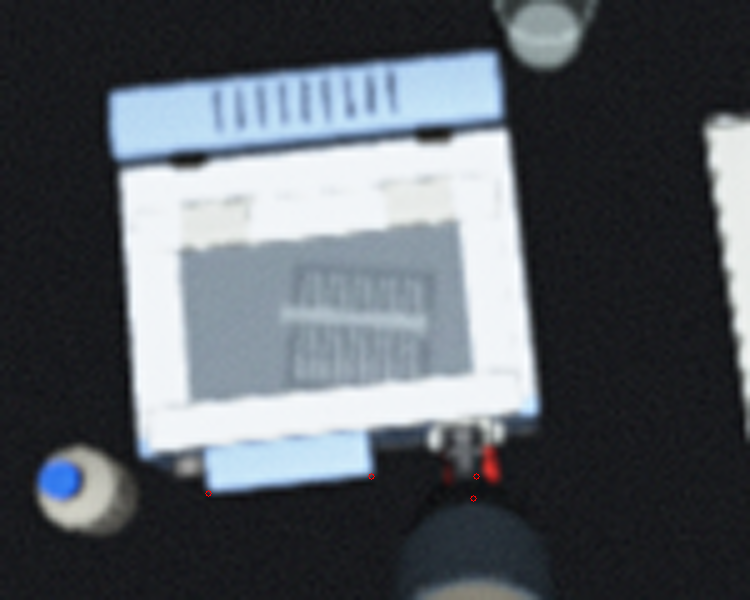

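View pics/s1.png

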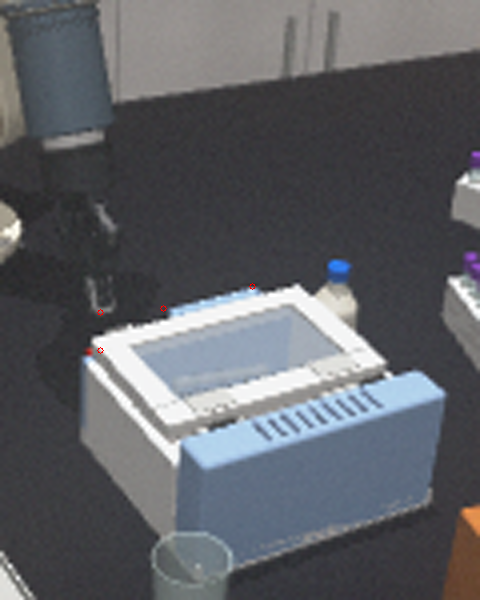

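Top view: the lip corners project at (208,493) and (372,476), right on the blue lip. The pad point (476,476) lies on the red lever, and the finger's shadow falls across it. Scene view: the fingertips at about (100,311) match the projected TCP. Next is the press: I'll go down to just above the lever, then press about 11 mm.

```bash
python3 - <<'E'
from h import *
s=st()
c=np.array([.4447,.0654,.13]);R=Rt(23.92)
a=dw(-.162,-.085,.082);b=dw(-.162,-.085,.069)
w=line(c,R,a,R,4)+line(a,R,b,R,4,2)
plan(c,R,w,0,(2,1))
E
```

```text
t 1.55 p [0.4436 0.0615 0.128 ] tilt 23.79 zax [-0.083  0.997  0.   ] J [ 37.4  -9.4 -48.1  23.6 -33.  -50.4] F [0.3 1.4 0.6] M [-0.15  1.27  0.  ] w 0.0002
0 0 0 11 4.9 0 0; 0 0 0 10.9 4.9 -0.1 0; 0 0 0 11 4.9 0 0; 0 0 0 10.9 4.8 -0.1 0; 0 0 0 3 1.4 0 0; 0 0 0 3 1.3 0 0; 0 0 0 3 1.3 0 0; 0 0 0 2.9 1.3 0 0; 0 0 0 0 0 0 0; 0 0 0 0 0 0 0
end [0.4446 0.0652 0.069 ] tilt 23.83
```

Emit:
move_arm(targets="0 0 0 11 4.9 0 0; 0 0 0 11 4.9 0 0; 0 0 0 11 4.9 0 0; 0 0 0 11 4.9 0 0; 0 0 0 3 1.3 0 0; 0 0 0 3 1.3 0 0; 0 0 0 3 1.3 0 0; 0 0 0 3 1.3 0 0; 0 0 0 0 0 0 0; 0 0 0 0 0 0 0")

```text
t: 2.8
tcp_pos: [0.446, 0.0663, 0.0703]
orientation: [[0.408, -0.908, -0.091], [0.039, -0.082, 0.996], [-0.912, -0.41, 0.002]]
wrist_force: [-4.0, -0.7, 7.2]
grip_width: -0.0003
```

```bash
python3 - <<'E'
from h import *
s=st();f=grab_frame("top");g=grab_frame("scene");s=st()
pts=[]
show(f,'pics/t2.png',(140,135,290,255),5,pts);show(g,'pics/s2.png',(230,80,350,230),4,pts)
E
```

```text
t 2.8 p [0.446  0.0663 0.0703] tilt 24.1 zax [-0.091  0.996  0.002] J [ 33.6  -4.  -57.7  37.9 -18.3 -62.8] F [-4.  -0.7  7.2] M [-0.28  1.52 -0.09] w -0.0003
t 2.9 p [0.446  0.0664 0.0703] tilt 24.1 zax [-0.091  0.996  0.002] J [ 33.6  -4.  -57.7  37.9 -18.3 -62.8] F [-3.4 -0.8  8. ] M [-0.32  1.52 -0.05] w 0.0001
```

View pics/s2.png

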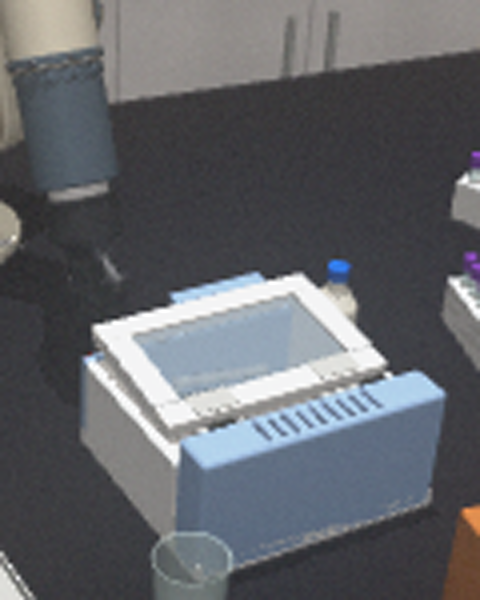

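View pics/t2.png

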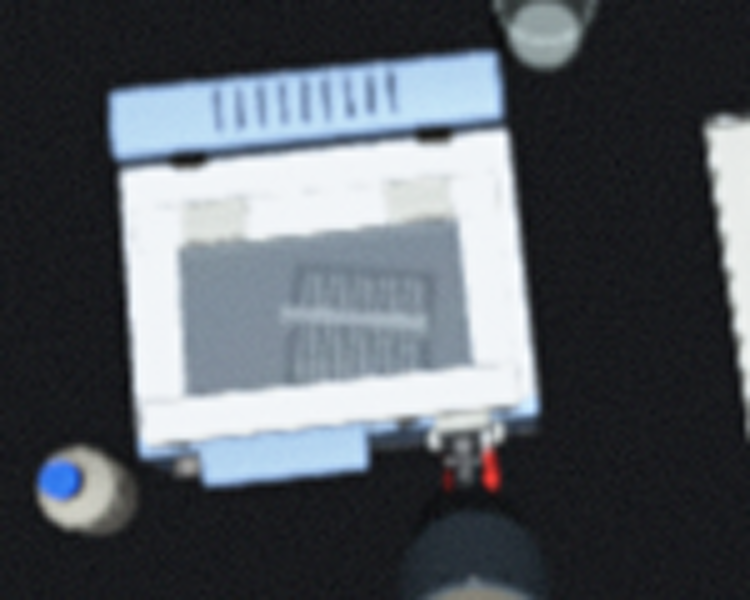

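The latch has let go. The scene view shows the lid front raised, with its near corner at (95,325). The top view shows the lip ajar, shifted to (205,485)–(367,468). The press force was about 8 N. To choose a reachable tilt for the lip, I'll fit a quick kinematic estimate.

```bash
cat > kin.py <<'E'
from h import *
import json,os
D=[([79.6741,14.6542,6.1328,-.0281,-81.582,-16.3079],[.24627,.49125,.2304]),([37.6,-9.4,-48,23.7,-32.9,-50.4],[.4451,.0644,.1301]),([37.4,-9.4,-48.1,23.6,-33,-50.4],[.4436,.0615,.128]),([33.6,-4,-57.7,37.9,-18.3,-62.8],[.446,.0663,.0703])]
if os.path.exists('data.json'): D+=[tuple(d) for d in json.load(open('data.json'))]
E_=lambda a,d:Ro.from_euler(a,d,degrees=True).as_matrix()
def chain(J):
    R1=E_('z',J[0]);R2=R1@E_('y',J[1]);R3=R2@E_('y',-J[2]);R4=R3@E_('x',SG[0]*J[3]);R5=R4@E_('y',-J[4]);R6=R5@E_('x',SG[1]*J[5]);return R1,R2,R3,R4,R5,R6
SG=(1,1)
X=np.eye(3)
def rows(J):
    R1,R2,R3,R4,R5,R6=chain(J)
    return np.c_[R1[:,0],R1[:,2],R2[:,1],R2[:,2],R3[:,0],R3[:,2],R5[:,0]]
def fit():
    A=np.vstack([rows(J) for J,p in D]);b=np.hstack([p for J,p in D]);x,res,rk,sv=np.linalg.lstsq(A,b,rcond=None)
    return x,(A@x-b).reshape(-1,3),sv
E
python3 - <<'E'
import kin; from kin import *
s=readout.state()
for sg in ((1,1),(1,-1),(-1,1),(-1,-1)):
    kin.SG=sg
    print(sg,chain(s['joints'])[5][:,0].round(3),s['orientation'][:,0].round(3)); R=chain(s['joints'])[5].T@s['orientation'];print(R.round(2).tolist())
    x,r,sv=fit();print(x.round(3),np.abs(r).max().round(4),sv.round(3))
E
```

```text
(1, 1) [ 0.194  0.361 -0.912] [ 0.408  0.039 -0.912]
[[0.93, 0.17, 0.34], [-0.34, 0.76, 0.55], [-0.17, -0.62, 0.76]]
[ 0.332 -0.381 -0.153  0.211  0.12   0.152 -0.278] 0.0117 [3.911 2.818 2.017 0.703 0.42  0.136 0.1  ]
(1, -1) [ 0.194  0.361 -0.912] [ 0.408  0.039 -0.912]
[[0.93, 0.17, 0.34], [0.06, -0.95, 0.3], [0.37, -0.26, -0.89]]
[ 0.332 -0.381 -0.153  0.211  0.12   0.152 -0.278] 0.0117 [3.911 2.818 2.017 0.703 0.42  0.136 0.1  ]
(-1, 1) [ 0.408  0.039 -0.912] [ 0.408  0.039 -0.912]
[[1.0, -0.0, -0.0], [-0.0, 0.81, -0.58], [-0.0, 0.58, 0.81]]
[ 0.13  -0.023 -0.152  0.518  0.259  0.074  0.282] 0.0123 [3.911 2.818 2.017 0.703 0.42  0.136 0.1  ]
(-1, -1) [ 0.408  0.039 -0.912] [ 0.408  0.039 -0.912]
[[1.0, -0.0, -0.0], [0.0, -0.0, 1.0], [0.0, -1.0, -0.0]]
[ 0.13  -0.023 -0.152  0.518  0.259  0.074  0.282] 0.0123 [3.911 2.818 2.017 0.703 0.42  0.136 0.1  ]
```

```bash
python3 - <<'E'
from h import *
c=np.array([.4446,.0653,.0688]);R=Rt(23.92)
a=dw(-.185,-.085,.11);b=dw(-.205,.03,.11)
w=line(c,R,a,R,3)+line(a,R,b,Rt(30),5,2)
plan(c,R,w,0,(2,0))
E
```

```text
0 0 0 -16 1 0 0; 0 0 0 -15 2 0 0; 0 0 0 -16 1 0 0; 0 0 -0.2 -2 4 23 0; 0 0 -0.21 -1 4 23 0; 0 0 -0.2 -2 3 23 0; 0 0 -0.2 -2 4 23 0; 0 0 -0.2 -2 3 23 0; 0 0 0 0 0 0 0; 0 0 0 0 0 0 0
end [0.3915 0.176  0.1102] tilt 29.88
```

Emit:
move_arm(targets="0 0 0 -16 1 0 0; 0 0 0 -15 2 0 0; 0 0 0 -16 1 0 0; 0 0 -0.2 -2 4 23 0; 0 0 -0.21 -1 4 23 0; 0 0 -0.2 -2 3 23 0; 0 0 -0.2 -2 4 23 0; 0 0 -0.2 -2 3 23 0; 0 0 0 0 0 0 0; 0 0 0 0 0 0 0")

```text
t: 4.15
tcp_pos: [0.3919, 0.1763, 0.1106]
orientation: [[0.499, -0.862, -0.091], [0.047, -0.078, 0.996], [-0.865, -0.502, 0.002]]
wrist_force: [0.3, 0.3, -0.3]
grip_width: -0.0001
```

```bash
python3 - <<'E'
import kin; from kin import *
s=st(); print(np.degrees(np.arcsin(np.hypot(*s['orientation'][:2,0]))))
json.dump([[s['joints'].tolist(),s['tcp_pos'].tolist()]],open('data.json','w'))
D=kin.D;D.append((s['joints'],s['tcp_pos']))
kin.SG=(-1,-1);del D[1:3]
x,r,sv=fit();print(x.round(3),(r*1e3).round(1),sv.round(3))
g=grab_frame("scene");show(g,'pics/s3.png',(230,80,350,230),4,[s['tcp_pos']])
E
```

```text
t 4.15 p [0.3919 0.1763 0.1106] tilt 29.99 zax [-0.091  0.996  0.002] J [ 57.8 -11.  -62.2  52.6 -30.  -97.1] F [ 0.3  0.3 -0.3] M [-0.18  1.47 -0.03] w -0.0001
30.0996656266277
[ 0.181  0.103 -0.152  0.367  0.252  0.03   0.218] [[ -2.8   0.2   0.8]
 [  0.8  -2.   13.7]
 [  1.    0.3 -14.5]] [3.35  2.424 1.756 0.745 0.462 0.217 0.052]
```

View pics/s3.png

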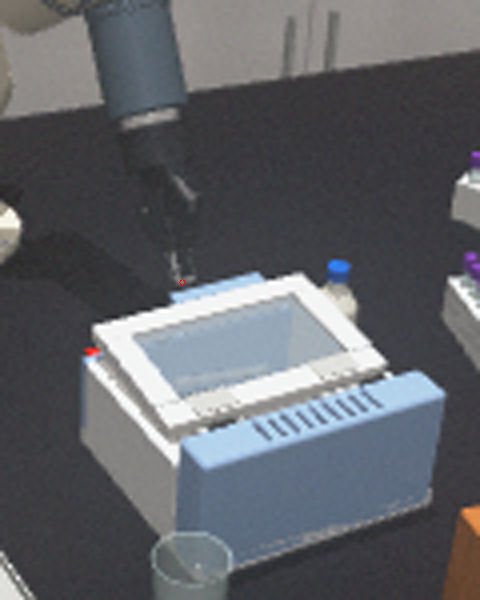

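The red lever shows again at (92,352), so it has sprung back. The lid is ajar and the closed fingertips at (182,282) are in front of the lip. J3 is near its limit here, but moving outward relieves it. Next I'll push under the lip along the hinge arc.

```bash
cat >> h.py <<'E'
def arc(th,s=.020,h=.0145,y=.03):
    al=30-35*(np.degrees(th)-6)/84; R=Rt(al)
    C=dw(.04-.195*np.cos(th),y,.108+.195*np.sin(th))
    return C+s*R[:,0]+h*R[:,1],R
E
python3 - <<'E'
from h import *
c=np.array([.3915,.176,.1102]);R=Rt(29.88)
a=arc(.09);w=line(c,R,*a,4)+[arc(t) for t in np.linspace(.09,.33,7)[1:]]
p,R=plan(c,R,w,0,(2,0));np.savez('cmd.npz',p=p,R=R)
E
```

```text
0 0 -0.02 8 -9 0 0; 0 0 -0.02 8 -10 0 0; 0 0 -0.02 8 -9 0 0; 0 0 -0.02 8 -9 0 0; 0 0 0.16 -6 -4 0 0; 0 0 0.16 -7 -5 0 0; 0 0 0.16 -6 -5 0 0; 0 0 0.16 -6 -4 0 0; 0 0 0.16 -6 -5 0 0; 0 0 0.16 -6 -5 0 0
end [0.4467 0.181  0.1468] tilt 24.51
```

Emit:
move_arm(targets="0 0 -0.02 8 -9 0 0; 0 0 -0.02 8 -10 0 0; 0 0 -0.02 8 -9 0 0; 0 0 -0.02 8 -9 0 0; 0 0 0.16 -6 -4 0 0; 0 0 0.16 -7 -5 0 0; 0 0 0.16 -6 -5 0 0; 0 0 0.16 -6 -4 0 0; 0 0 0.16 -6 -5 0 0; 0 0 0.16 -6 -5 0 0")

```text
t: 5.45
tcp_pos: [0.4455, 0.1796, 0.1456]
orientation: [[0.414, -0.906, -0.089], [0.037, -0.08, 0.996], [-0.91, -0.416, 0.0]]
wrist_force: [-5.8, -0.9, -1.6]
grip_width: 0.0001
```

```bash
python3 - <<'E'
from h import *
s=st()
g=grab_frame("scene");show(g,'pics/s4.png',(230,80,350,230),4,[s['tcp_pos'],dw(.04-.195*np.cos(.33),.09,.108+.195*np.sin(.33)),dw(.04-.195*np.cos(.33),-.02,.108+.195*np.sin(.33))])
E
```

```text
t 5.45 p [0.4455 0.1796 0.1456] tilt 24.47 zax [-0.089  0.996  0.   ] J [ 52.6  -5.4 -44.3  30.  -37.8 -69.3] F [-5.8 -0.9 -1.6] M [-0.31  3.28 -0.02] w 0.0001
```

View pics/s4.png

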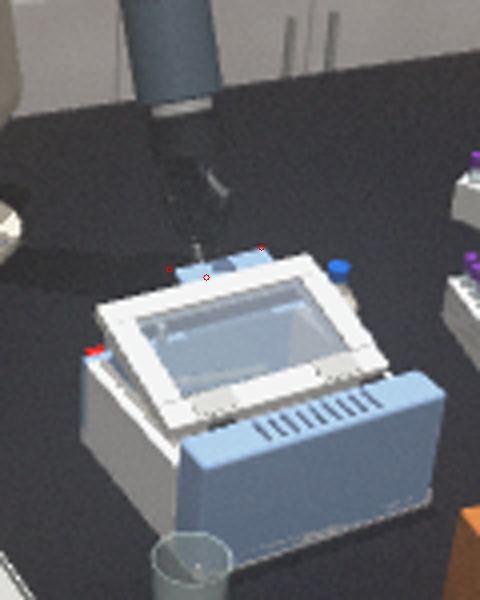

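The lid is lifting to about 0.33 rad: the lip runs along (180,270)–(270,255), close to its projected corners. I'll keep following the arc.

```bash
python3 - <<'E'
from h import *
d=np.load('cmd.npz');p,R=d['p'],d['R']
for a,b in((.33,.85),(.85,1.30)):
    p,R=plan(p,R,[arc(t) for t in np.linspace(a,b,11)[1:]],0,(2,0))
np.savez('cmd.npz',p=p,R=R)
E
```

```text
0 0 0.2 -8 -7 0 0; 0 0 0.21 -7 -7 0 0; 0 0 0.21 -7 -7 0 0; 0 0 0.2 -7 -7 0 0; 0 0 0.21 -6 -8 0 0; 0 0 0.21 -7 -8 0 0; 0 0 0.2 -6 -8 0 0; 0 0 0.21 -5 -8 0 0; 0 0 0.21 -6 -8 0 0; 0 0 0.21 -5 -8 0 0
end [0.497  0.1856 0.2315] tilt 12.13
0 0 0.17 -5 -8 0 0; 0 0 0.18 -4 -7 0 0; 0 0 0.18 -4 -8 0 0; 0 0 0.18 -4 -8 0 0; 0 0 0.18 -3 -7 0 0; 0 0 0.18 -3 -8 0 0; 0 0 0.18 -3 -8 0 0; 0 0 0.18 -3 -8 0 0; 0 0 0.18 -3 -8 0 0; 0 0 0.18 -2 -8 0 0
end [0.5692 0.1921 0.275 ] tilt 1.43
```

Emit:
move_arm(targets="0 0 0.2 -8 -7 0 0; 0 0 0.21 -7 -7 0 0; 0 0 0.21 -7 -7 0 0; 0 0 0.2 -7 -7 0 0; 0 0 0.21 -6 -8 0 0; 0 0 0.21 -7 -8 0 0; 0 0 0.2 -6 -8 0 0; 0 0 0.21 -5 -8 0 0; 0 0 0.21 -6 -8 0 0; 0 0 0.21 -5 -8 0 0")

```text
t: 6.75
tcp_pos: [0.4958, 0.1845, 0.2318]
orientation: [[0.21, -0.974, -0.089], [0.02, -0.087, 0.996], [-0.977, -0.211, 0.001]]
wrist_force: [-4.4, -1.6, 2.6]
grip_width: -0.0003
```

```bash
python3 - <<'E'
from h import *
s=st()
g=grab_frame("scene");show(g,'pics/s5.png',(230,80,350,230),4,[s['tcp_pos'],dw(.04-.195*np.cos(.85),.09,.108+.195*np.sin(.85)),dw(.04-.195*np.cos(.85),-.02,.108+.195*np.sin(.85))])
E
```

```text
t 6.75 p [0.4958 0.1845 0.2318] tilt 12.13 zax [-0.089  0.996  0.001] J [ 42.5   4.  -10.8   8.  -65.6 -40.1] F [-4.4 -1.6  2.6] M [-0.58  2.12 -0.09] w -0.0003
```

View pics/s5.png

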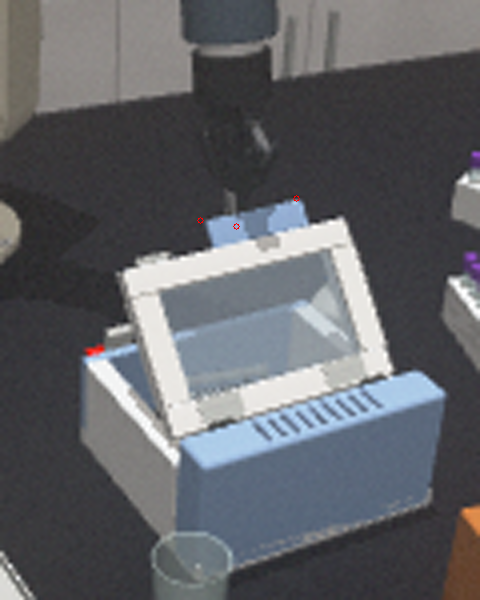

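The lid is at about 0.85 rad and the lip is at (205–305, 200–230), as predicted. I'll go on.

Emit:
move_arm(targets="0 0 0.17 -5 -8 0 0; 0 0 0.18 -4 -7 0 0; 0 0 0.18 -4 -8 0 0; 0 0 0.18 -4 -8 0 0; 0 0 0.18 -3 -7 0 0; 0 0 0.18 -3 -8 0 0; 0 0 0.18 -3 -8 0 0; 0 0 0.18 -3 -8 0 0; 0 0 0.18 -3 -8 0 0; 0 0 0.18 -2 -8 0 0")

```text
t: 8.05
tcp_pos: [0.569, 0.1919, 0.2759]
orientation: [[0.028, -0.996, -0.09], [0.004, -0.09, 0.996], [-1.0, -0.028, 0.002]]
wrist_force: [-1.1, 1.0, 0.3]
grip_width: -0.0001
```

```bash
python3 - <<'E'
from h import *
s=st()
g=grab_frame("scene");show(g,'pics/s6.png',(230,60,350,230),3.5,[s['tcp_pos'],dw(.04-.195*np.cos(1.3),.09,.108+.195*np.sin(1.3)),dw(.04-.195*np.cos(1.3),-.02,.108+.195*np.sin(1.3))])
d=np.load('cmd.npz');p,R=d['p'],d['R']
for a,b in((1.3,1.55),(1.55,1.75)):
    p,R=plan(p,R,[arc(t) for t in np.linspace(a,b,11)[1:]],0,(2,0))
E
```

```text
t 8.05 p [0.569  0.1919 0.2759] tilt 1.59 zax [-0.09   0.996  0.002] J [ 34.   19.   18.3   0.7 -87.9 -28.8] F [-1.1  1.   0.3] M [-0.02  0.48  0.03] w -0.0001
0 0 0.1 -2 -5 0 0; 0 0 0.09 -1 -4 0 0; 0 0 0.1 -1 -5 0 0; 0 0 0.1 -1 -5 0 0; 0 0 0.1 -1 -4 0 0; 0 0 0.1 -1 -5 0 0; 0 0 0.1 -1 -4 0 0; 0 0 0.1 -1 -5 0 0; 0 0 0.1 0 -5 0 0; 0 0 0.1 -1 -4 0 0
end [0.6151 0.1963 0.2841] tilt -4.48
0 0 0.08 -1 -4 0 0; 0 0 0.08 0 -4 0 0; 0 0 0.08 0 -3 0 0; 0 0 0.08 -1 -4 0 0; 0 0 0.08 0 -4 0 0; 0 0 0.08 0 -4 0 0; 0 0 0.08 0 -3 0 0; 0 0 0.08 -1 -4 0 0; 0 0 0.08 0 -4 0 0; 0 0 0.08 0 -4 0 0
end [0.653  0.1997 0.2827] tilt -9.26
```

View pics/s6.png

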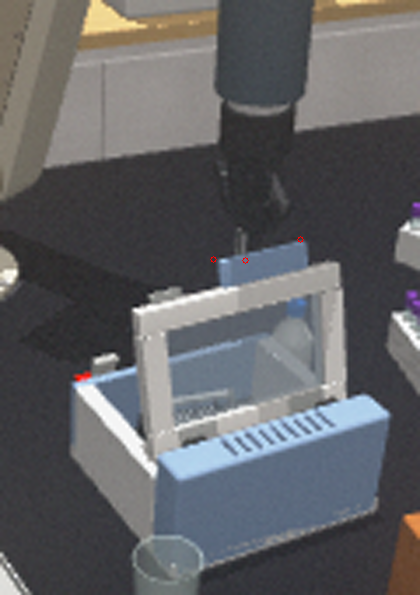

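Lid at about 1.3 rad, lip at (220–308, 245–285), with the finger behind it. I'll ease it over the balance point slowly.

Emit:
move_arm(targets="0 0 0.1 -2 -5 0 0; 0 0 0.09 -1 -4 0 0; 0 0 0.1 -1 -5 0 0; 0 0 0.1 -1 -5 0 0; 0 0 0.1 -1 -4 0 0; 0 0 0.1 -1 -5 0 0; 0 0 0.1 -1 -4 0 0; 0 0 0.1 -1 -5 0 0; 0 0 0.1 0 -5 0 0; 0 0 0.1 -1 -4 0 0")

```text
t: 9.35
tcp_pos: [0.6151, 0.1965, 0.2849]
orientation: [[-0.075, -0.993, -0.091], [-0.006, -0.09, 0.996], [-0.997, 0.076, 0.001]]
wrist_force: [-0.2, 0.3, 0.2]
grip_width: 0.0001
```

Emit:
move_arm(targets="0 0 0 -1 -4 0 0; 0 0 0 0 -4 0 0; 0 0 0 0 -3 0 0; 0 0 0 -1 -4 0 0; 0 0 0 0 -4 0 0; 0 0 0 0 0 0 0; 0 0 0 0 0 0 0; 0 0 0 0 0 0 0; 0 0 0 0 0 0 0; 0 0 0 0 0 0 0")

```text
t: 10.6
tcp_pos: [0.6338, 0.1982, 0.2859]
orientation: [[-0.074, -0.993, -0.091], [-0.005, -0.091, 0.996], [-0.997, 0.074, 0.001]]
wrist_force: [-0.8, 0.1, -0.1]
grip_width: 0.0002
```

```bash
python3 - <<'E'
from h import *
s=st()
g=grab_frame("scene");show(g,'pics/s7.png',(230,60,350,230),3.5,[s['tcp_pos'],dw(.04-.195*np.cos(1.83),.09,.108+.195*np.sin(1.83)),dw(.04-.195*np.cos(1.83),-.02,.108+.195*np.sin(1.83))])
f=grab_frame("top");show(f,'pics/t7.png',(140,135,290,255),5,[])
E
```

```text
t 10.6 p [0.6338 0.1982 0.2859] tilt -4.26 zax [-0.091  0.996  0.001] J [  29.8   32.    41.    -1.9 -102.8  -24.9] F [-0.8  0.1 -0.1] M [-0.01 -0.23  0.02] w 0.0002
```

View pics/s7.png

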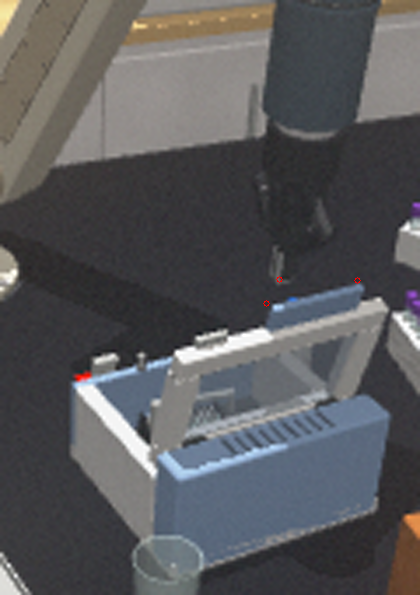

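View pics/t7.png

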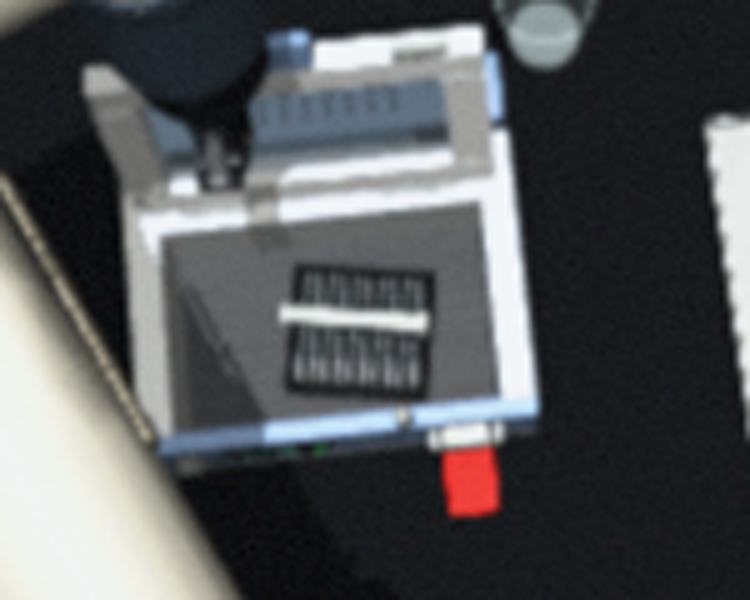

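The lid is past vertical and leaning on the rear housing: its frame spans (165–385, 300–450) in the scene view. The rack is now in clear view from the top, with the bow from (280,313) to (430,323) in the zoom. I'll measure the bow and re-check the lid.

```bash
python3 - <<'E'
from h import *
f=grab_frame("top");g=grab_frame("scene")
im=f["img"];x0,y0,x1,y1=193,190,229,207
hsv=cv2.cvtColor(im,cv2.COLOR_BGR2HSV)
m=np.zeros(im.shape[:2],np.uint8);m[y0:y1,x0:x1]=(im[y0:y1,x0:x1].min(2)>150)*255
n,l,stt,c=cv2.connectedComponentsWithStats(m);k=1+np.argmax(stt[1:,4]);print(stt[k],c[k])
ys,xs=np.where(l==k);pt=np.array([ray(f,u,v,.103)[:2] for u,v in zip(xs,ys)])
r=cv2.minAreaRect((pt*1e3).astype(np.float32));print(r)
ctr,sv,vt=np.linalg.svd(pt-pt.mean(0)),0,0
d=ctr[2][0];d=d*np.sign(d[1]);print('mean',pt.mean(0),'yaw',np.degrees(np.arctan2(-d[0],d[1])),'local yaw')
print('local dryer', np.array([[np.cos(TH),np.sin(TH)],[-np.sin(TH),np.cos(TH)]])@(pt.mean(0)-T))
show(g,'pics/s8.png',(230,60,350,230),3.5,[dw(.04-.195*np.cos(1.83),.09,.108+.195*np.sin(1.83)),dw(.04-.195*np.cos(1.83),-.02,.108+.195*np.sin(1.83))])
E
```

```text
[196 196  29   5 100] [210.1  197.99]
((556.7731323242188, 145.53530883789062), (97.45892333984375, 12.138284683227539), 86.08560180664062)
mean [0.55679568 0.14514797] yaw -4.714268313866885 local yaw
local dryer [-0.04308201 -0.01552578]
```

View pics/s8.png

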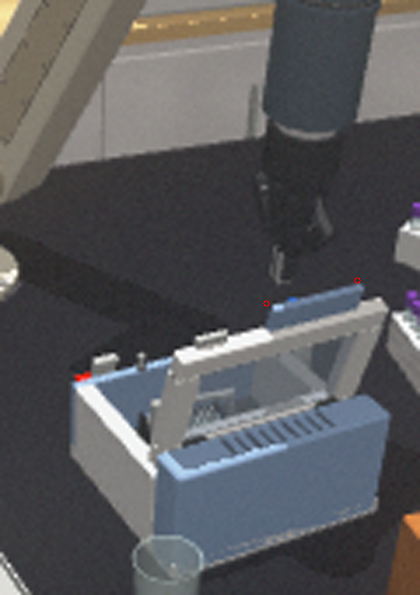

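The lid hasn't moved between frames, and its lip edge at (268,305)–(363,287) lies on the projected 1.83 rad corners, so it is at rest on the stop. The bow is at (0.557, 0.145) with a yaw of about −4.6°. Next I go over the rack.

```bash
python3 - <<'E'
from h import *
R=Rt(-4.48);p=np.array([.6151,.1963,.2841])+R@np.array([-.002,-.019,0]);print(p)
Q=Rt(0,-4.6);a=np.array([.5568,.1452,.14]);m=np.array([.5568,.1452,.22])
p,R=plan(p,R,line(p,R,m,Q,5)+line(m,Q,a,Q,3,2),45,(2,0))
p,R=plan(p,R,line(p,R,np.array([.5568,.1452,.080]),Q,5,5),40,(2,0));np.savez('cmd.npz',p=p,R=R)
E
```

```text
[0.63412017 0.19802428 0.28460978]
0.33 -0.01 -0.15 14 15 -9 45; 0.32 -0.02 -0.15 14 15 -10 45; 0.33 -0.01 -0.15 14 16 -10 45; 0.32 -0.01 -0.15 13 14 -11 45; 0.33 -0.01 -0.14 13 15 -11 45; 0 0 0 27 0 0 45; 0 0 0 27 0 0 45; 0 0 0 26 0 0 45; 0 0 0 0 0 0 45; 0 0 0 0 0 0 45
end [0.557  0.1452 0.1403] tilt -0.03
0 0 0 12 0 0 40; 0 0 0 12 0 0 40; 0 0 0 12 0 0 40; 0 0 0 12 0 0 40; 0 0 0 12 0 0 40; 0 0 0 0 0 0 40; 0 0 0 0 0 0 40; 0 0 0 0 0 0 40; 0 0 0 0 0 0 40; 0 0 0 0 0 0 40
end [0.557  0.1451 0.0803] tilt -0.03
```

Emit:
move_arm(targets="0.33 -0.01 -0.15 14 15 -9 0; 0.32 -0.02 -0.15 14 15 -10 0; 0.33 -0.01 -0.15 14 16 -10 45; 0.32 -0.01 -0.15 13 14 -11 45; 0.33 -0.01 -0.14 13 15 -11 45; 0 0 0 27 0 0 45; 0 0 0 27 0 0 45; 0 0 0 26 0 0 45; 0 0 0 0 0 0 45; 0 0 0 0 0 0 45", force=30)

```text
t: 12.05
tcp_pos: [0.558, 0.1457, 0.1424]
orientation: [[0.005, -0.997, 0.08], [0.002, 0.08, 0.997], [-1.0, -0.005, 0.002]]
wrist_force: [0.7, -0.0, 0.5]
grip_width: 0.0449
```

```bash
python3 - <<'E'
from h import *
s=st()
g=grab_frame("scene");f=grab_frame("top");pts=[s['tcp_pos'],[.5568,.1452,.103]]
show(g,'pics/s9.png',(230,60,350,230),3.5,pts);show(f,'pics/t9.png',(140,135,290,255),5,pts)
E
```

```text
t 12.05 p [0.558  0.1457 0.1424] tilt 0.27 zax [0.08  0.997 0.002] J [ 30.2  19.7   0.2   0.1 -70.2 -34.8] F [ 0.7 -0.   0.5] M [-0.01  0.   -0.  ] w 0.0449
```

View pics/s9.png

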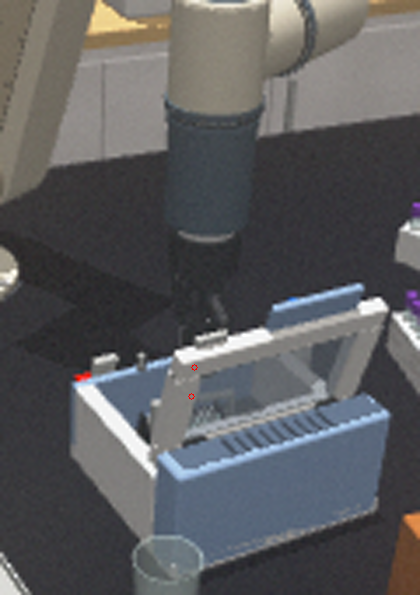

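View pics/t9.png

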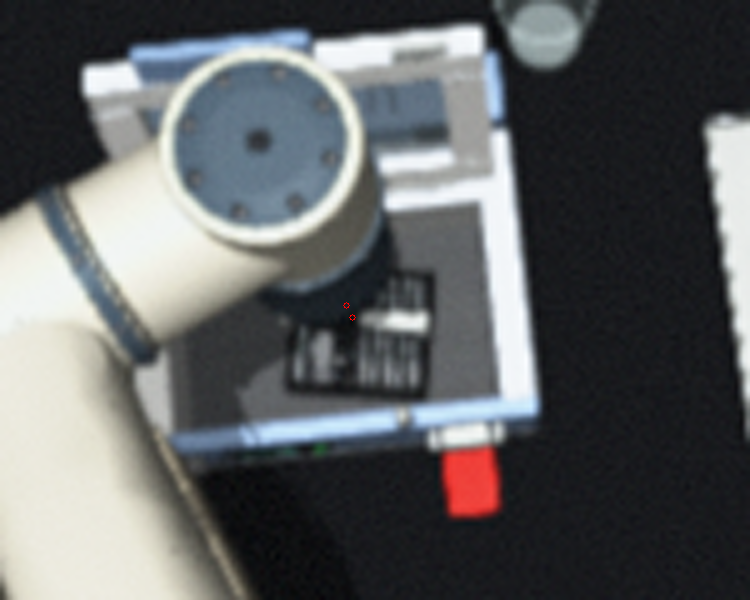

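The lid stays open: in the top view its lip shows at (130–310, 35–80). The tool hangs over the bow, whose centre is at (352,317). Now I descend and close.

Emit:
move_arm(targets="0 0 0 12 0 0 42; 0 0 0 12 0 0 42; 0 0 0 12 0 0 42; 0 0 0 12 0 0 42; 0 0 0 12 0 0 42; 0 0 0 0 0 0 42; 0 0 0 0 0 0 20; 0 0 0 0 0 0 0; 0 0 0 0 0 0 0; 0 0 0 0 0 0 0", force=30)

```text
t: 13.4
tcp_pos: [0.5575, 0.1458, 0.0815]
orientation: [[0.003, -0.997, 0.08], [0.002, 0.08, 0.997], [-1.0, -0.003, 0.002]]
wrist_force: [-1.8, 1.1, 0.6]
grip_width: 0.0093
```

```bash
python3 - <<'E'
from h import *
s=st()
E
```

```text
t 13.4 p [0.5575 0.1458 0.0815] tilt 0.2 zax [0.08  0.997 0.002] J [ 30.2  22.4  -5.2   0.  -62.1 -34.8] F [-1.8  1.1  0.6] M [0.19 0.37 0.03] w 0.0093
```

Gripped, with the opening at 9.3 mm on the 10 mm bar. Now I lift straight up.

Emit:
move_arm(targets="0 0 0 0 0 0 0; 0 0 0 -5 0 0 0; 0 0 0 -10 0 0 0; 0 0 0 -15 0 0 0; 0 0 0 -20 0 0 0; 0 0 0 -20 0 0 0; 0 0 0 -20 0 0 0; 0 0 0 -20 0 0 0; 0 0 0 -15 0 0 0; 0 0 0 -5 0 0 0", force=45)

```text
t: 14.65
tcp_pos: [0.5574, 0.1456, 0.2125]
orientation: [[0.005, -0.997, 0.08], [0.002, 0.08, 0.997], [-1.0, -0.005, 0.003]]
wrist_force: [0.7, -0.5, -4.0]
grip_width: 0.0083
```

```bash
python3 - <<'E'
from h import *
s=st()
g=grab_frame("scene");f=grab_frame("top");pts=[]
show(g,'pics/s10.png',(200,60,350,230),3.5,pts);show(f,'pics/t10.png',(140,135,345,255),3.8,pts)
p=np.array([.557,.1451,.2103]);R=Rt(0,-4.6)
c,t=np.cos(np.radians(6.55)),np.sin(np.radians(6.55))
q=np.array([.607-c*.035,-.2029-t*.035,.2103]);print(q)
Q=Rt(0,6.55)
# bell-ish speed
a=np.array([.04,.12,.24,.37,.5,.63,.76,.88,.96,1.])
S=Slerp([0,1],Ro.from_matrix([R,Q]))
p,R=plan(p,R,[(p+(q-p)*k,S(k).as_matrix()) for k in a],0,(2,0))
np.savez('cmd.npz',p=p,R=R)
E
```

```text
t 14.65 p [0.5574 0.1456 0.2125] tilt 0.27 zax [0.08  0.997 0.003] J [ 30.2  17.7   7.7   0.  -79.7 -34.8] F [ 0.7 -0.5 -4. ] M [-0.04 -0.06  0.  ] w 0.0083
[ 0.57222846 -0.20689246  0.2103    ]
-0.07 0 0 0 -2 -14 0; -0.15 0 0 0 -3 -28 0; -0.23 0 0 0 -4 -42 0; -0.24 0 0 0 -4 -46 0; -0.24 0 0 0 -2 -45 0; -0.24 0 0 0 -1 -46 0; -0.24 0 0 0 0 -46 0; -0.23 0 0 0 1 -42 0; -0.14 0 0 0 1 -28 0; -0.08 0 0 0 1 -15 0
end [ 0.5722 -0.2073  0.2103] tilt 0.0
```

View pics/s10.png

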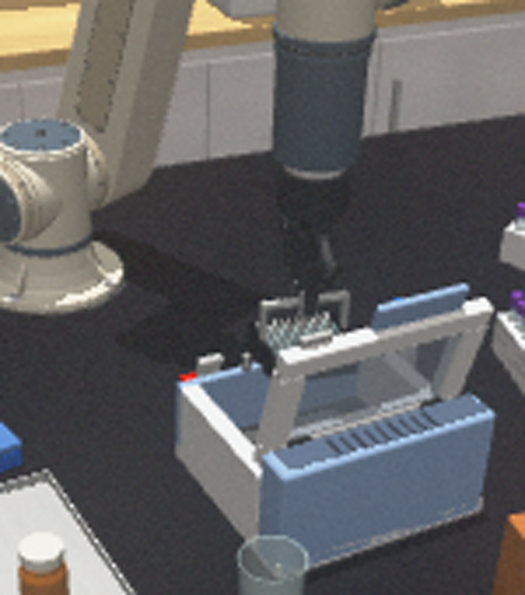

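View pics/t10.png

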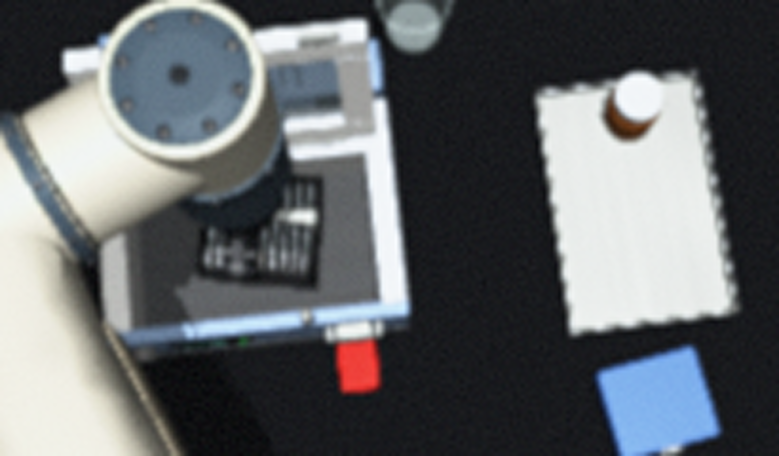

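The rack hangs level above the chamber: the bow is at (260–350, 290–310) in the scene view, and −4 N of weight shows at the wrist. I'll carry it over the tray at half speed in two calls.

Emit:
move_arm(targets="-0.04 0 0 0 -1 -7 0; -0.08 0 0 0 -1 -14 0; -0.12 0 0 0 -2 -20 0; -0.12 0 0 0 -2 -22 0; -0.12 0 0 0 -2 -22 0; -0.12 0 0 0 -2 -22 0; -0.12 0 0 0 -1 -23 0; -0.12 0 0 0 -1 -23 0; -0.12 0 0 0 -1 -23 0; -0.12 0 0 0 -1 -23 0")

```text
t: 16.0
tcp_pos: [0.5649, -0.0556, 0.2105]
orientation: [[0.002, -0.999, -0.033], [0.001, -0.033, 0.999], [-1.0, -0.002, 0.001]]
wrist_force: [-0.1, 0.7, -4.7]
grip_width: 0.0094
```

Emit:
move_arm(targets="-0.12 0 0 0 0 -23 0; -0.12 0 0 0 0 -23 0; -0.12 0 0 0 0 -23 0; -0.12 0 0 0 0 -22 0; -0.12 0 0 0 0 -20 0; -0.12 0 0 0 0 -18 0; -0.10 0 0 0 0 -12 0; 0 0 0 0 0 -8 0; 0 0 0 0 0 -4 0; 0 0 0 0 0 0 0")

```text
t: 17.25
tcp_pos: [0.5762, -0.2063, 0.2106]
orientation: [[0.003, -0.993, -0.119], [0.001, -0.119, 0.993], [-1.0, -0.003, 0.001]]
wrist_force: [0.1, -0.1, -3.3]
grip_width: 0.009
```

```bash
python3 - <<'E'
from h import *
s=st();print('yaw',np.degrees(np.arctan2(-s['orientation'][0,2],s['orientation'][1,2])))
g=grab_frame("scene");f=grab_frame("top")
c,t=np.cos(np.radians(6.55)),np.sin(np.radians(6.55))
q=np.array([.607-c*.035,-.2029-t*.035]);print(q)
R=s['orientation'];d=np.array([q[0],q[1],s['tcp_pos'][2]])-s['tcp_pos'];print('tool shift',(R.T@d*1e3).round(1))
w=lambda x,y,z:[.607+c*x-t*y,-.2029+t*x+c*y,z]
pts=[w(x,y,.016) for x in(-.12,.12) for y in (-.08,.08)]+[w(-.035,0,.003)]
show(g,'pics/s11.png',(150,60,330,250),3.1,pts);show(f,'pics/t11.png',(140,135,345,255),3.8,pts)
E
```

```text
t 17.25 p [ 0.5762 -0.2063  0.2106] tilt 0.16 zax [-0.119  0.993  0.001] J [ -5.1  22.   13.7  -0.1 -81.5  12. ] F [ 0.1 -0.1 -3.3] M [0.03 0.03 0.08] w 0.009
yaw 6.817335623798132
[ 0.57222846 -0.20689246]
tool shift [-0.   4.  -0.1]
```

View pics/s11.png

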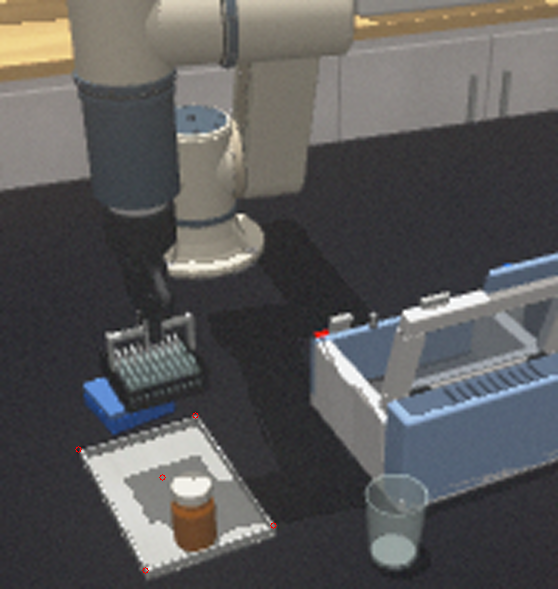

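View pics/t11.png

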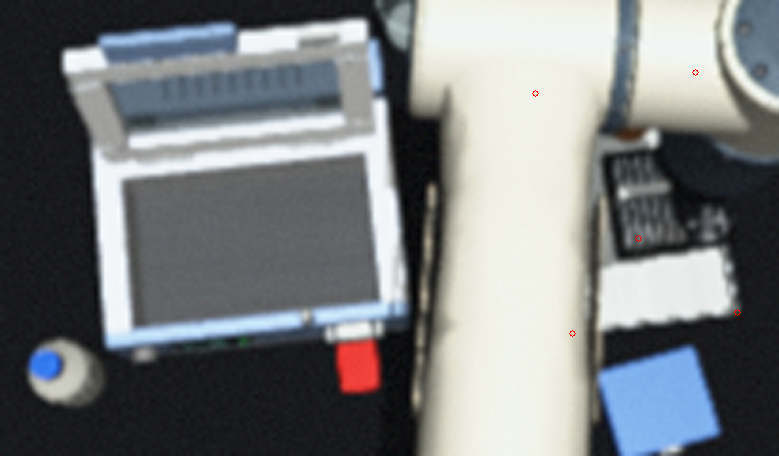

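The tray corners project onto the rim in the scene view. The rack hangs level over the near part, and the lid is still open. I'll correct by 4 mm and lower to about 13 mm above the floor.

Emit:
move_arm(targets="0.02 0 0 5 2 0 0; 0.02 0 0 12 2 0 0; 0 0 0 18 0 0 0; 0 0 0 22 0 0 0; 0 0 0 22 0 0 0; 0 0 0 22 0 0 0; 0 0 0 18 0 0 0; 0 0 0 12 0 0 0; 0 0 0 7 0 0 0; 0 0 0 0 0 0 0")

```text
t: 18.6
tcp_pos: [0.5725, -0.2067, 0.0724]
orientation: [[0.002, -0.993, -0.115], [0.001, -0.115, 0.993], [-1.0, -0.002, 0.001]]
wrist_force: [-0.2, -0.5, -2.8]
grip_width: 0.009
```

```bash
python3 - <<'E'
from h import *
s=st();print('yaw',np.degrees(np.arctan2(-s['orientation'][0,2],s['orientation'][1,2])))
g=grab_frame("scene");show(g,'pics/s12.png',(170,110,270,250),4,[])
E
```

```text
t 18.6 p [ 0.5725 -0.2067  0.0724] tilt 0.13 zax [-0.115  0.993  0.001] J [ -5.2  26.3  -0.5  -0.1 -63.1  11.8] F [-0.2 -0.5 -2.8] M [-0.   -0.03  0.03] w 0.009
yaw 6.582742828068019
```

View pics/s12.png

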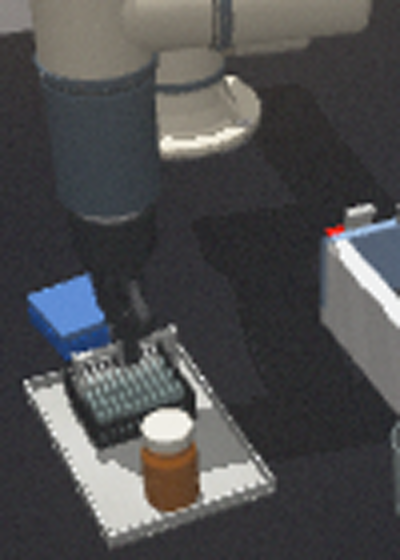

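The rack is low over the tray at (70–195, 335–440), clear of the rim and the jar. The final lowering goes in small steps.

Emit:
move_arm(targets="0 0 0 3 0 0 0; 0 0 0 2 0 0 0; 0 0 0 2 0 0 0; 0 0 0 1 0 0 0; 0 0 0 1 0 0 0; 0 0 0 1 0 0 0; 0 0 0 1 0 0 0; 0 0 0 0.5 0 0 0; 0 0 0 0.5 0 0 0; 0 0 0 0 0 0 0")

```text
t: 19.9
tcp_pos: [0.5727, -0.2067, 0.0607]
orientation: [[0.003, -0.993, -0.115], [0.001, -0.115, 0.993], [-1.0, -0.003, 0.001]]
wrist_force: [0.9, -0.5, -3.7]
grip_width: 0.0091
```

Emit:
move_arm(targets="0 0 0 0.5 0 0 0; 0 0 0 0.5 0 0 0; 0 0 0 0.5 0 0 0; 0 0 0 0.5 0 0 0; 0 0 0 0 0 0 0; 0 0 0 0 0 0 0; 0 0 0 0 0 0 0; 0 0 0 0 0 0 0; 0 0 0 0 0 0 0; 0 0 0 0 0 0 0")

```text
t: 21.15
tcp_pos: [0.5726, -0.2069, 0.0595]
orientation: [[0.003, -0.993, -0.115], [0.001, -0.115, 0.993], [-1.0, -0.003, 0.0]]
wrist_force: [-4.5, 0.9, 5.8]
grip_width: 0.0088
```

Contact with the tray floor is at z ≈ 0.0597 and the load has transferred. I'll ease back 0.5 mm and open.

Emit:
move_arm(targets="0 0 0 -0.5 0 0 0; 0 0 0 0 0 0 0; 0 0 0 0 0 0 12; 0 0 0 0 0 0 14; 0 0 0 0 0 0 18; 0 0 0 0 0 0 24; 0 0 0 0 0 0 32; 0 0 0 0 0 0 36; 0 0 0 0 0 0 36; 0 0 0 0 0 0 36", force=20)

```text
t: 22.4
tcp_pos: [0.5727, -0.2067, 0.0592]
orientation: [[0.003, -0.993, -0.115], [0.001, -0.115, 0.993], [-1.0, -0.003, 0.001]]
wrist_force: [-0.0, -1.1, 1.5]
grip_width: 0.0365
```

```bash
python3 - <<'E'
from h import *
s=st()
g=grab_frame("scene");show(g,'pics/s13.png',(170,110,270,250),4,[])
E
```

```text
t 22.4 p [ 0.5727 -0.2067  0.0592] tilt 0.17 zax [-0.115  0.993  0.001] J [ -5.2  26.9  -1.5  -0.1 -61.4  11.8] F [-0.  -1.1  1.5] M [-0.05  0.03  0.08] w 0.0365
```

View pics/s13.png

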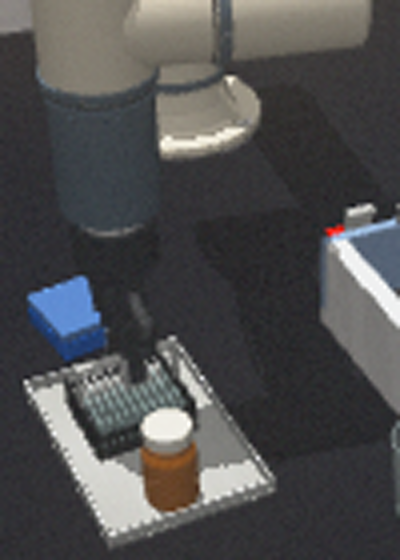

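The rack stands in the tray at (70–195, 345–455) and the fingers are open at 36 mm. I retreat straight up, then back towards the robot.

Emit:
move_arm(targets="0 0 0 -5 0 0 36; 0 0 0 -10 0 0 36; 0 0 0 -15 0 0 36; 0 0 0 -20 0 0 36; 0 0 0 -25 0 0 36; 0 0 0 -25 0 0 36; 0 0 0 -25 0 0 36; 0 0 0 -20 0 0 36; 0 0 0 -10 0 0 36; 0 0 0 0 0 0 36")

```text
t: 23.7
tcp_pos: [0.5726, -0.2069, 0.2151]
orientation: [[0.005, -0.993, -0.115], [0.001, -0.115, 0.993], [-1.0, -0.005, 0.001]]
wrist_force: [0.1, 0.0, -0.1]
grip_width: 0.0358
```

Emit:
move_arm(targets="0 0 0 0 10 -10 36; 0 0 0 0 20 -20 36; 0 0 0 0 25 -25 36; 0 0 0 0 25 -25 36; 0 0 0 0 25 -25 36; 0 0 0 0 25 -25 36; 0 0 0 0 20 -20 36; 0 0 0 0 10 -10 36; 0 0 0 0 0 0 36; 0 0 0 0 0 0 36")

```text
t: 24.95
tcp_pos: [0.4319, -0.3837, 0.2133]
orientation: [[0.003, -0.993, -0.115], [0.002, -0.115, 0.993], [-1.0, -0.003, 0.001]]
wrist_force: [-0.3, 0.0, 0.2]
grip_width: 0.0362
```

```bash
python3 - <<'E'
from h import *
s=st()
g=grab_frame("scene");f=grab_frame("top")
c,t=np.cos(np.radians(6.55)),np.sin(np.radians(6.55))
w=lambda x,y,z:[.607+c*x-t*y,-.2029+t*x+c*y,z]
show(g,'pics/s14.png',(150,60,350,250),3.1,[]);show(f,'pics/t14.png',(140,135,345,255),3.8,[w(-.035,-.05,.081),w(-.035,.05,.081)])
cv2.imwrite('pics/t14f.png',f['img'])
E
```

```text
t 24.95 p [ 0.4319 -0.3837  0.2133] tilt 0.15 zax [-0.115  0.993  0.001] J [-26.2  18.1   8.4  -0.2 -80.2  32.8] F [-0.3  0.   0.2] M [-0.02  0.03 -0.06] w 0.0362
```

View pics/s14.png

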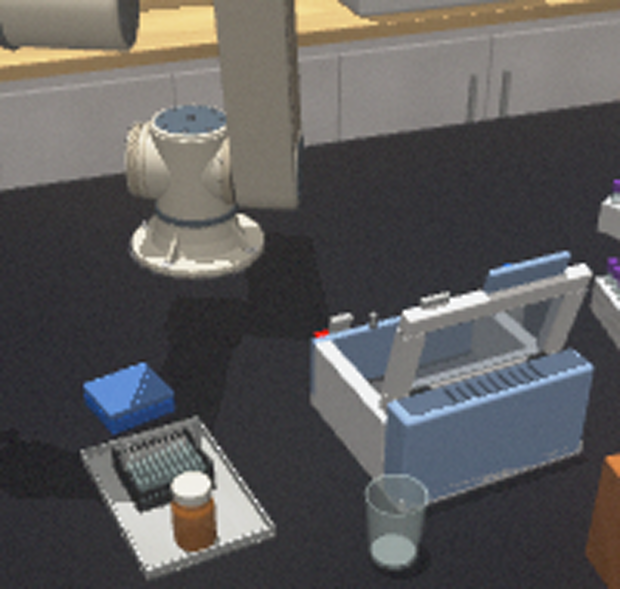

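View pics/t14.png

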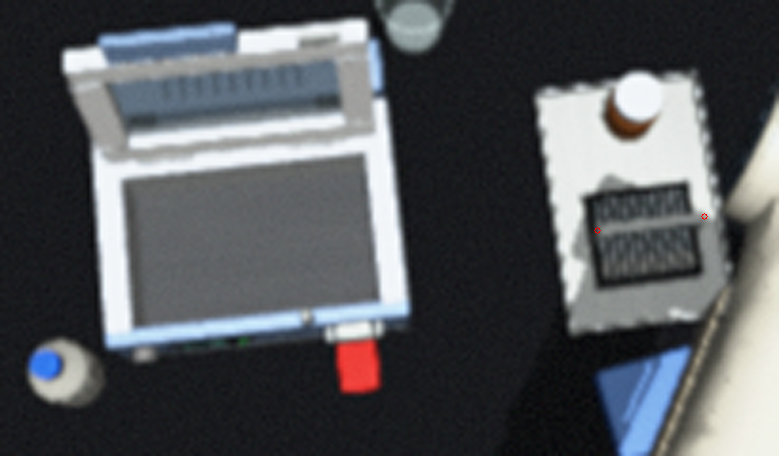

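View pics/t14f.png

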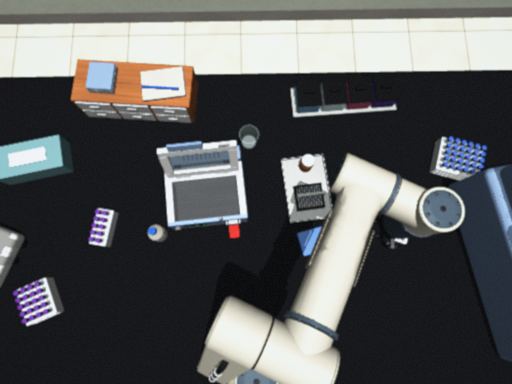

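```bash
python3 - <<'E'
from h import *
g=grab_frame("scene");cv2.imwrite('pics/s15.png',g['img']);s=st()
E
```

```text
t 25.1 p [ 0.4321 -0.3836  0.2135] tilt 0.16 zax [-0.116  0.993  0.001] J [-26.2  18.1   8.4  -0.1 -80.2  32.9] F [ 0.2  0.6 -0.1] M [-0.04 -0.04 -0.  ] w 0.0357
```

View pics/s15.png

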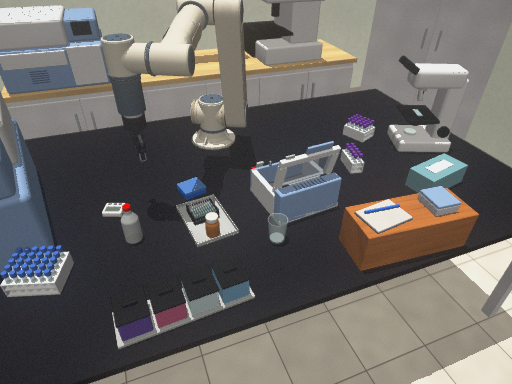

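The wash bottle (132,225), timer (113,209), box (192,187), jar (212,225) and beaker (278,228) are where they started. The lid is open at (310,165), and the arm hangs free at (142,150) with no wrist force. I'm handing the job in.

```bash
python3 - <<'E'
from bench import job
print(job.job_done())
E
```

```text
the job is handed in; nothing more can be done
None
```

The job is done and was handed in at about 25 s: the lid is open on its rear stop and the slide rack stands in the near part of the tray.

- **Latch:** I pressed the thumb lever with the closed fingertips at about 8 N. The lid popped ajar and the lever sprang back.
- **Lid:** I pushed it up by its lip along the hinge arc and eased it past the balance point. The damped hinge then took it to the stop. It did not move between later pictures, and its lip matched the position expected at 1.83 rad.
- **Rack:** I gripped the bow at its middle, lifted the rack straight up and turned it to line up with the tray. I lowered it in 0.5 mm steps; on touching the floor, the wrist force went from −3.7 N to +5.8 N. I then backed off 0.5 mm and let go.

**Last checks:** The final pictures show the rack flat and square in the tray, with its bow within a few millimetres of the target. The jar, slide box, reagent bottle, beaker, wash bottle, timer and tubes look unmoved. The arm hangs free with no wrist force.

**Disagreements:** My rough kinematic fit was off by up to 14 mm, so I did not use it. J3 came within about 0.2° of its limit while approaching the lip. No other check failed.

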